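Slide a thin steel plate to the board's edge and set it on the drilling jig

TASK

The thin steel plate with the round hole lies flat on the raised assembly board, too thin to pick up there: pressing on it only lightly, so that it does not scratch, slide it towards the board's open edge (the one without a rail) until its end sticks out far enough to grasp but still rests on the board. Then grasp the overhanging end, lift the plate and set it gently on the drilling jig, with the jig's peg through the hole, lying flat on the jig and lined up along the jig block. Do not let the plate fall, and leave the aluminium offcut, the black ring and the solid steel blank where they are.

Things in the scene. Friction and masses are not known exactly. Their poses are not given: they have to be found in the camera images.
- plate: Thin flat plain steel plate, 140 mm long (its x), 46 mm wide (its y), 3 mm thick, about 130 g, with one round 24 mm hole through its centre. Smooth: friction on the board about 0.35, much less than under fingertips. Origin: centre of the hole at the underside; z up. It scratches if pressed on the board with over 30 N; 5 to 10 N is enough to drag it. It tips off once half of it sticks out.
- plate_front (a point): Middle of the plate's end that looks to the board's open edge, at half thickness: 70 mm from the hole's centre along the plate's -x. At the start it is 15 to 75 mm short of that edge, the plate's x within about 15 degrees of the board's x. Both ends are alike.
- board: Fixed raised assembly board of wood with a smooth dark top, 250 mm (its x) by 300 mm (its y), top surface 60 mm above the table. Aluminium stop rails 12 mm wide and 14 mm high run along three sides of the top (+x, +y, -y); the -x side, nearest the robot, is open, with a sheer drop to the table. Origin: centre of its underside, z up.
- board_edge (a point): Middle of the board's open edge, on the top surface: 125 mm from the board's origin along its -x. The board's -x axis points out over this edge.
- jig: Fixed grey drilling jig: foot 110 x 100 x 12 mm, on it a block 60 mm long (its x), 44 mm wide (its y), flat top 70 mm above the table, and in the middle of the top an upright steel peg 18 mm in diameter, 13 mm tall, its upper 5 mm tapered to 10 mm. The seated plate sticks out 40 mm past each end of the block. Origin: centre of its underside, z up.
- jig_seat (a point): Foot of the peg, on the axis of the peg at the height of the jig block's top (70 mm). The plate is seated when its origin is here.
- channel: Bystander: short aluminium U-profile offcut, 100 x 24 x 24 mm, lying on the board along its +y rail. Origin: centre of its underside.
- spacer: Bystander: black plastic ring 32 mm in diameter, 20 mm high, standing on the board near its -y rail. Origin: centre of its underside.
- blank: Bystander: solid steel plate without a hole, 90 x 60 x 6 mm, on the table. Origin: centre of its underside.
Mind the look-alikes: they are no part of the job. What is shaped like the plate but blue or pink is not meant.

How it is judged:
By the outcome, as a careful person would: the job done as asked, in the order asked, and still so for the second after the job is handed in, with the robot touching nothing.
It also fails if it takes over 69 s, if anything falls off the work surface, if the arm or the gripper's body presses on something with over 40 N, if the wrist force passes 120 N, or if a joint passes its speed limit or range.

ROBOT

A 7-joint arm with a two-finger parallel gripper is mounted at the origin on the work surface. World frame = base frame: x ahead of the robot, y to its left, z up, the work surface at z = 0. Lengths are in m, angles in rad, forces in N, time in s.
With the tool pointing down it reaches from about 0.4 to 0.9 m from the base axis. Payload 5.5 kg.
Tool frame: the origin (TCP) lies between the finger pads; the fingertips stand 11 mm ahead of it and the grasp point (between the pads) lies 8 mm behind it; z points along the fingers, y is the direction in which the jaws open and shut (so a half turn about z gives the same grasp; the last joint's range is limited). The gripper opens to 92 mm and grips with 3 to 60 N. Pads are 19 mm wide; open, the fingers measure 130 mm over their backs; the gripper's body (75 mm by 190 mm) begins 47 mm behind the grasp point.
Start: joints at [-0.869, 0.501, -0.427, 1.55, 0.221, 1.138, -0.21], TCP at [0.276, 0.588, 0.238] pointing down, gripper open.
Joint ranges: [-2.88, 2.88], [-0.31, 2.03], [-1.54, 1.56], [0.2, 2.42], [-1.41, 4.55], [0.19, 2.02], [-2.57, 2.57]. Speed limits (rad/s): [2.57, 2.57, 3.14, 3.14, 3.14, 3.14, 3.14].

INTERFACE

Orientations are given as a rotation vector (axis times angle).
In Python, from rig import get_state, get_image, camera_info, close_job gives the robot as it stands.
- The arm moves only by the tool step_arm, never from a script. Its argument "moves" is a list of rows, each a list of 7 numbers: the shift along the tool's x, y, z in mm, then the turn, a rotation vector about the tool's x, y, z in degrees, then the finger opening in mm, from 0 to 91.8. In form: [[x, y, z, wx, wy, wz, jaw], ...]. A call has 1 to 10 rows; each row is the pose to reach, as a shift and turn from the pose commanded when the call began, along the tool's axes at that moment; what a row does not reach only later rows make up. A row lasts 1/8 s, in which the tool goes at most 62.5 mm and 10.7 degrees, less where a joint would pass 70% of its speed; a pose out of reach is approached as far as the arm can. A call with a gripper value outside its range is refused whole. The fingers move at their own pace and stop on an object; the grip force is fixed at half the most. Time passes only in rows, so rows that repeat a pose let the fingers close. It gives the time, the measured TCP pose, the force and the opening at its end, in the units of the state.
- get_state(): the state, without advancing time (a new reading comes with each control period).
- get_image(name): name is "side" or "top" or "wrist"; returns the picture (384x512x3 uint8, red, green, blue); there is no depth.
- camera_info(name): a dict with "intrinsics" (3x3 intrinsics, pixels), "pose" (4x4, takes a point from camera to world coordinates). Camera axes: x right, y down, z forward; pixel columns grow to the right and rows downward; lengths in m; the calibration is good to about 2 mm. The wrist camera is an equidistant fisheye: a pixel r from the principal point sees the ray r / f radians off the axis. A picture is of the moment at which its call begins: read the wrist's pose just before it. camera_info takes no time and is no camera call; for the wrist camera it gives the pose at the moment of the call.
- close_job(): hands the job in, once; it reports no verdict.
The state is a dict: "t": time; "joint_pos": joint angles; "qd": joint speeds; "joint_efforts": joint torques, N m; "tcp_pos": TCP position; "tcp_rot": TCP orientation; "force": force on the tool from outside, world axes, zero at the start; "moment": the same for the moment, N m; "opening": finger opening in m.
Only numpy, scipy, OpenCV 4.12 (cv2) and the standard library are available. Lean on these libraries where they do the work, as an engineer would, in place of code of your own. Each camera call takes 0.05 s, during which the arm holds its last target.

## Working session

There is one attempt and no reset: what is moved stays moved. The work goes in short steps, Python scripts to look and compute and a tool call to move; the robot and the scene stay as the last step left them, time stands still between calls to the robot, and variables do not carry over. Pictures are saved under pics/ and viewed, and the job is handed in when it is done.

Besides the shell and the picture viewer there is one more tool, called after "Call:" by a JSON object that holds its "name" and its "arguments", one argument or row to a line. step_arm: Moves the arm, as the interface text tells. Its arguments: {"type":"object","properties":{"moves":{"type":"array"}},"required":["moves"]}

```bash
mkdir -p pics; ls; python3 - <<'E'
from rig import *
import cv2, numpy as np
s=get_state(); print({k:np.round(v,3).tolist() for k,v in s.items()})
for n in ["side","top","wrist"]:
    c=camera_info(n); print(n,np.round(c["intrinsics"],2).tolist(),np.round(c["pose"],4).tolist())
    cv2.imwrite(f"pics/{n}0.png",get_image(n)[:,:,::-1])
E
```

```text
pics
{'t': 0.0, 'joint_pos': [-0.869, 0.502, -0.427, 1.551, 0.221, 1.138, -0.21], 'qd': [0.001, 0.0, 0.001, 0.002, -0.001, 0.001, -0.001], 'joint_efforts': [0.0, -56.66, -5.816, -27.91, -0.069, 0.031, 0.0], 'tcp_pos': [0.276, 0.588, 0.237], 'tcp_rot': [-0.684, -3.066, 0.003], 'force': [-0.404, -1.24, 0.554], 'moment': [-0.026, -0.003, -0.006], 'opening': 0.092}
side [[367.14, 0.0, 261.45], [0.0, 367.14, 195.8], [0.0, 0.0, 1.0]] [[0.8217, -0.3768, 0.4275, 0.14], [-0.5698, -0.5333, 0.6252, -0.6602], [-0.0075, -0.7574, -0.653, 0.6929], [0.0, 0.0, 0.0, 1.0]]
top [[376.34, 0.0, 249.2], [0.0, 376.34, 189.7], [0.0, 0.0, 1.0]] [[0.0192, -0.9959, 0.0888, 0.4473], [-0.9996, -0.0171, 0.0238, -0.076], [-0.0222, -0.0893, -0.9958, 0.9214], [0.0, 0.0, 0.0, 1.0]]
wrist [[297.32, 0.0, 250.65], [0.0, 297.32, 190.18], [0.0, 0.0, 1.0]] [[0.4247, 0.8768, 0.2256, 0.2153], [0.9053, -0.411, -0.1071, 0.6179], [-0.0012, 0.2498, -0.9683, 0.3834], [0.0, 0.0, 0.0, 1.0]]
```

View pics/top0.png

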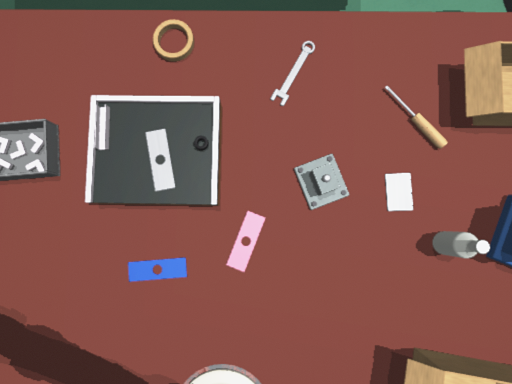

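View pics/side0.png

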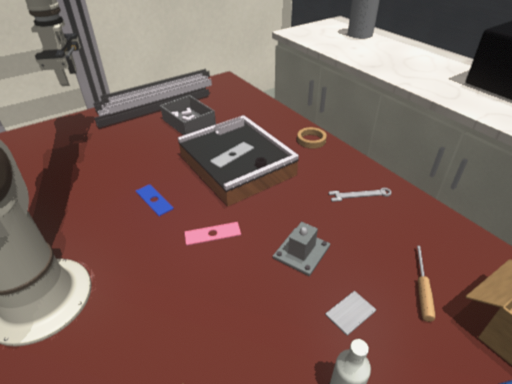

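View pics/wrist0.png

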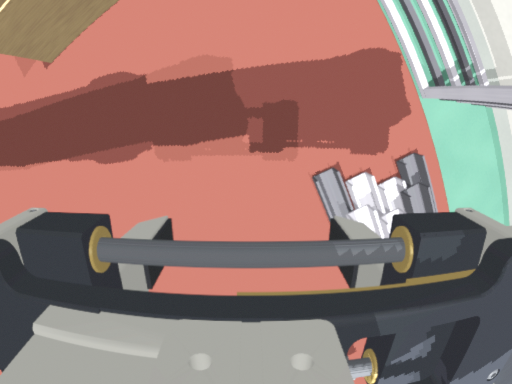

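The top view shows the grey plate at (160,160) on the black board, whose open edge is at row ~205. The blue plate (157,270) and the pink plate (246,241) lie on the table. The jig is at (322,181), the blank at (399,191), the channel at (103,128) and the ring at (201,144). Only the grey plate with a hole on the board fits "plain steel". Next I'll measure it and confirm with a crop.

```bash
cat > h.py <<'E'
from rig import *
import cv2, numpy as np
from scipy.spatial.transform import Rotation as R
def ray(n,uv,z,c=None):
    c=c or camera_info(n); K=np.array(c["intrinsics"]);P=np.array(c["pose"])
    d=P[:3,:3]@(np.linalg.inv(K)@[uv[0],uv[1],1]); o=P[:3,3]
    return o+d*(z-o[2])/d[2]
def proj(n,X):
    c=camera_info(n); K=np.array(c["intrinsics"]);P=np.array(c["pose"])
    p=K@(P[:3,:3].T@(np.array(X)-P[:3,3])); return p[:2]/p[2]
E
python3 - <<'E'
from h import *
im=cv2.imread("pics/top0.png")
a=cv2.resize(im[85:215,75:235],None,fx=4,fy=4,interpolation=cv2.INTER_CUBIC)
b=cv2.resize(im[145:215,285:365],None,fx=7,fy=7,interpolation=cv2.INTER_CUBIC)
cv2.imwrite("pics/a.png",a);cv2.imwrite("pics/b.png",b)
s=cv2.imread("pics/side0.png")
cv2.imwrite("pics/c.png",cv2.resize(s[110:275,170:340],None,fx=4,fy=3.6,interpolation=cv2.INTER_CUBIC))
g=cv2.cvtColor(im,cv2.COLOR_BGR2GRAY); hs=cv2.cvtColor(im,cv2.COLOR_BGR2HSV)
m=((g>110)&(hs[...,1]<60)).astype(np.uint8); m[:, :]=m
n,l,st,ce=cv2.connectedComponentsWithStats(m)
for i in range(1,n):
    if st[i,4]>100: print(i,st[i],ce[i].round(1))
i=l[150,153]; cs,_=cv2.findContours((l==i).astype(np.uint8),cv2.RETR_EXTERNAL,cv2.CHAIN_APPROX_NONE)
r=cv2.minAreaRect(cs[0]);print(r)
bx=cv2.boxPoints(r)
P=np.array([ray("top",p,.063)[:2] for p in bx]);print(P.round(4))
print("centre",P.mean(0))
e=[P[k+1]-P[k] for k in range(3)]
print([np.linalg.norm(q) for q in e],[np.degrees(np.arctan2(q[1],q[0])) for q in e])
E
```

```text
2 [270  41  45  65 618] [292.9  73.2]
3 [385  86  31  31 124] [399.4  99.9]
4 [  85   95  135  110 2864] [141.6 132.3]
5 [   0  119   47   57 2077] [ 23.  150.1]
6 [ 145  128   31   64 1231] [159.8 159.7]
7 [ 294  154   55   56 1599] [323.1 180.9]
8 [385 173  29  39 986] [398.7 191.6]
9 [228 212  36  59 905] [245.4 240.9]
10 [453 232  37  26 618] [468.7 244.9]
11 [186 364  75  20 962] [222.8 375.7]
((159.7432403564453, 159.45945739746094), (60.992027282714844, 21.371868133544922), 80.53767395019531)
[[0.6571 0.1926]
 [0.6661 0.1434]
 [0.5254 0.1147]
 [0.5164 0.1631]]
centre [0.5912789  0.15345335]
[np.float64(0.050034966902021805), np.float64(0.14364650334925486), np.float64(0.04928324524810012)] [np.float64(-79.59822517082232), np.float64(-168.46127005499537), np.float64(100.47071297325213)]
```

View pics/a.png

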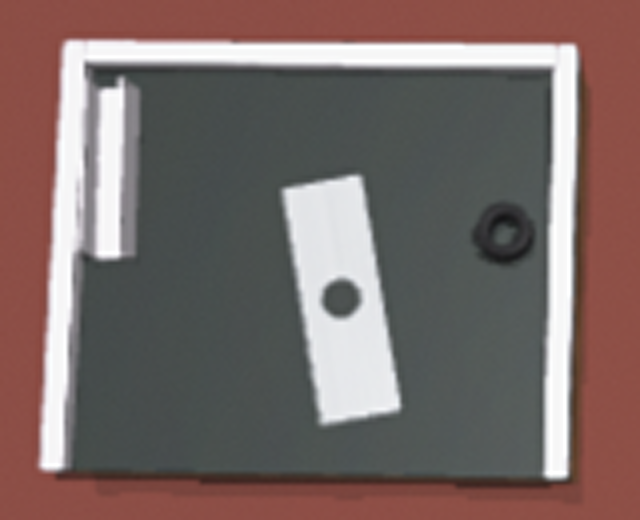

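View pics/b.png

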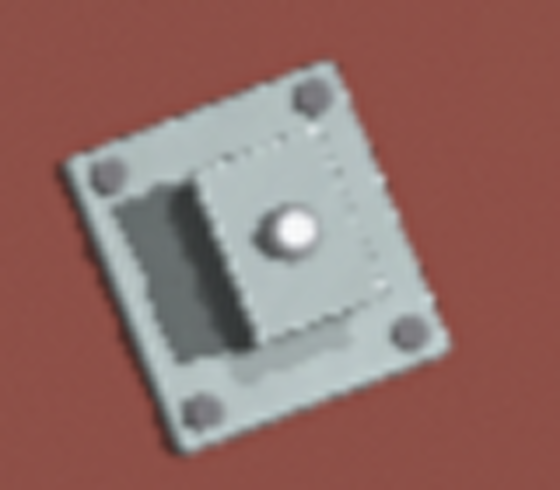

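View pics/c.png

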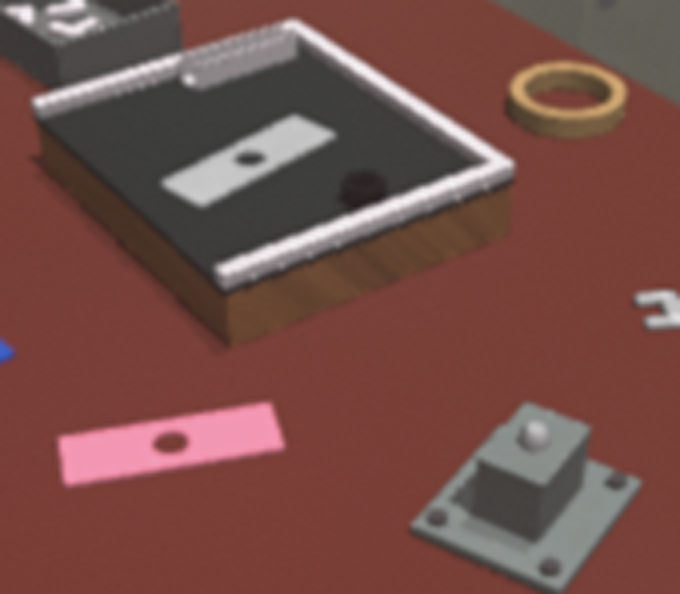

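Confirmed: the crop shows the grey plate with its hole at crop (340,298), its front end at about (360,418), and the board edge at crop row ~475. I'll grip the plate by its long sides, tool down, at the overhang. Now the board and jig geometry.

```bash
python3 - <<'E'
from h import *
f=lambda p,z:ray("top",p,z)[:2]
ca=lambda u,v:(75+(u-1.5)/4,85+(v-1.5)/4)
cb=lambda u,v:(285+(u-3)/7,145+(v-3)/7)
fl=f(ca(40,470),.074);fr=f(ca(570,478),.074);bl=f(ca(64,42),.074);br=f(ca(577,45),.074)
for n,p in zip("fl fr bl br".split(),(fl,fr,bl,br)):print(n,p.round(4))
print("w",np.linalg.norm(fl-fr),"L",np.linalg.norm(fl-bl),np.linalg.norm(fr-br))
ang=lambda d:np.degrees(np.arctan2(d[1],d[0]))
print("board x ang",ang(bl-fl),ang(br-fr),ang(fl-fr)-90)
print("edge top surf pts",f(ca(75,470),.06),f(ca(540,479),.06))
J=[f(cb(*p),.07) for p in((195,180),(262,345),(385,285),(318,130))]
print("jig top",np.round(J,4).tolist(),np.mean(J,0),ang(J[0]-J[1]),ang(J[3]-J[2]),ang(J[0]-J[3])-90,np.linalg.norm(J[0]-J[1]),np.linalg.norm(J[0]-J[3]))
F=[f(cb(*p),.012) for p in((65,160),(182,452),(450,347),(333,63))]
print("foot",np.mean(F,0),ang(F[0]-F[1]),ang(F[3]-F[2]),np.linalg.norm(F[0]-F[1]),np.linalg.norm(F[0]-F[3]))
print("peg top",f(cb(295,232),.083))
h=ca(341,298);print("hole",f(h,.0615))
s=get_state();print(R.from_rotvec(s["tcp_rot"]).as_matrix().round(3))
# side view check
cc=lambda u,v:(170+(u-1.5)/4,110+(v-1.3)/3.6)
print("side hole",ray("side",cc(250,158),.0615)[:2],"side peg",ray("side",cc(535,430),.083)[:2])
print("side edge", ray("side",cc(40,110),.06)[:2], ray("side",cc(222,280),.06)[:2])
E
```

```text
fl [0.4881 0.3184]
fr [0.489 0.016]
bl [0.7383 0.3189]
br [0.74   0.0187]
w 0.302384924337647 L 0.25022484674388035 0.2509889052030081
board x ang 0.11747237378878678 0.6089617028293148 0.17155922321477135
edge top surf pts [0.4891185  0.30445626] [0.48878626 0.03475556]
jig top [[0.5701, -0.1986], [0.5167, -0.2204], [0.5368, -0.26], [0.5871, -0.2384]] [ 0.55267044 -0.22936848] 22.19362460920691 23.206444500865643 23.18755074381062 0.05766198353552657 0.0432633842554577
foot [ 0.55271339 -0.22857243] 22.154138028007132 22.14111378736663 0.10872776511384917 0.09930362627583442
peg top [ 0.55197151 -0.22863849]
hole [0.59178924 0.15346312]
[[-0.905  0.425 -0.001]
 [ 0.425  0.905 -0.001]
 [ 0.    -0.002 -1.   ]]
side hole [0.59279154 0.15774148] side peg [ 0.55129563 -0.22815028]
side edge [0.49558596 0.32231186] [0.49371083 0.03135991]
```

Call:
{"name": "step_arm", "arguments": {
  "moves": [
    [-45,-22,0,0,0,-4,60],
    [-100,-50,0,0,0,-9,40],
    [-160,-80,0,0,0,-13,20],
    [-220,-110,0,0,0,-18,4],
    [-280,-140,0,0,0,-22,4],
    [-340,-170,0,0,0,-27,4],
    [-400,-200,0,0,0,-31,4],
    [-450,-225,0,0,0,-34.5,4],
    [-480,-239,20,0,0,-36.7,4],
    [-491,-244,40,0,0,-36.7,4]
  ]
}}

```text
t: 1.4
tcp_pos: [0.6194, 0.1535, 0.1966]
tcp_rot: [-0.306, 3.126, -0.003]
force: [-0.4, -0.5, 0.1]
opening: 0.0044
```

```bash
python3 - <<'E'
from h import *
s=get_state();print(s["t"],np.round(s["tcp_pos"],4),R.from_rotvec(s["tcp_rot"]).as_matrix().round(3).tolist(),s["force"],s["opening"],np.round(s["joint_pos"],2))
c=camera_info("wrist");np.save("wp1",c["pose"])
cv2.imwrite("pics/w1.png",get_image("wrist")[:,:,::-1])
E
```

```text
1.4 [0.6194 0.1535 0.1966] [[-0.981, -0.194, 0.001], [-0.194, 0.981, -0.002], [-0.0, -0.002, -1.0]] [-0.42219507 -0.50432666  0.09180234] 0.004358897659236329 [-0.01  0.51 -0.38  1.62  0.22  1.05  1.31]
```

View pics/w1.png

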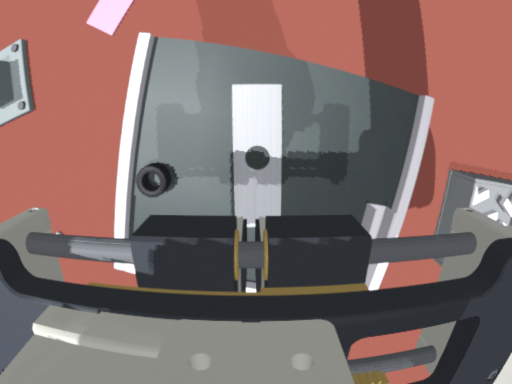

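The wrist view shows the plate under the fingers, with the hole at (257,157), the front end at row 85, and the board's open edge curving over rows 40 to 95.

```bash
cat >> h.py <<'E'
def fray(uv,z,P,K=np.array([[297.32,0,250.65],[0,297.32,190.18],[0,0,1]])):
    d=np.array([uv[0]-K[0,2],uv[1]-K[1,2]]);r=np.hypot(*d);th=r/K[0,0]
    v=np.array([*(d/max(r,1e-9)*np.sin(th)),np.cos(th)]); v=P[:3,:3]@v;o=P[:3,3]
    return o+v*(z-o[2])/v[2]
E
python3 - <<'E'
from h import *
P=np.load("wp1.npy")
for n,p,z in(("hole",(257.5,157),.0615),("fl",(232,85),.063),("fr",(281,85),.063),("edge",(256,54),.06),("edge",(160,38),.06),("edge",(400,90),.06)):
    print(n,fray(p,z,P)[:2].round(4))
E
```

```text
hole [0.5916 0.156 ]
fl [0.529  0.1194]
fr [0.52  0.164]
edge [0.4948 0.1354]
edge [0.4924 0.0398]
edge [0.492  0.2852]
```

Call:
{"name": "step_arm", "arguments": {
  "moves": [
    [0,0,30,0,0,0,4],
    [0,0,65,0,0,0,4],
    [0,0,95,0,0,0,4],
    [0,0,110,0,0,0,4],
    [0,0,116,0,0,0,4],
    [0,0,116,0,0,0,4],
    [0,0,116,0,0,0,4]
  ]
}}

```text
t: 2.33
tcp_pos: [0.6178, 0.1594, 0.083]
tcp_rot: [-0.316, 3.124, 0.001]
force: [0.6, 0.4, 0.1]
opening: 0.0039
```

Call:
{"name": "step_arm", "arguments": {
  "moves": [
    [0,0,3,0,0,0,4],
    [0,0,5.5,0,0,0,4],
    [0,0,6.5,0,0,0,4],
    [0,0,6.5,0,0,0,4]
  ]
}}

```text
t: 2.82
tcp_pos: [0.6169, 0.1589, 0.075]
tcp_rot: [0.316, -3.125, 0.0]
force: [0.2, 0.2, -0.3]
opening: 0.0041
```

Call:
{"name": "step_arm", "arguments": {
  "moves": [
    [0,0,1,0,0,0,4],
    [0,0,1,0,0,0,4]
  ]
}}

```text
t: 3.08
tcp_pos: [0.6171, 0.159, 0.0744]
tcp_rot: [-0.316, 3.125, 0.0]
force: [-1.2, 0.1, 1.3]
opening: 0.0041
```

Call:
{"name": "step_arm", "arguments": {
  "moves": [
    [0,0,0.7,0,0,0,4],
    [0,0,0.7,0,0,0,4]
  ]
}}

```text
t: 3.32
tcp_pos: [0.6171, 0.1591, 0.0744]
tcp_rot: [-0.316, 3.125, -0.0]
force: [-2.9, -0.2, 6.3]
opening: 0.0037
```

Call:
{"name": "step_arm", "arguments": {
  "moves": [
    [1,0.2,0.2,0,0,0,4],
    [4,0.8,0.2,0,0,0,4],
    [8,1.6,0.2,0,0,0,4],
    [12,2.4,0.2,0,0,0,4],
    [16,3.2,0.2,0,0,0,4],
    [20,4,0.2,0,0,0,4],
    [20,4,0.2,0,0,0,4]
  ]
}}

```text
t: 4.2
tcp_pos: [0.5974, 0.1593, 0.0744]
tcp_rot: [-0.316, 3.123, 0.001]
force: [0.7, -0.3, 6.9]
opening: 0.0042
```

```bash
python3 - <<'E'
from h import *
im=get_image("top")[:,:,::-1]
cv2.imwrite("pics/t1.png",cv2.resize(im[85:215,75:235],None,fx=4,fy=4,interpolation=cv2.INTER_CUBIC))
P=camera_info("wrist")["pose"];np.save("wp2",P)
cv2.imwrite("pics/w2.png",get_image("wrist")[:,:,::-1])
E
```

```text
(no output)
```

View pics/w2.png

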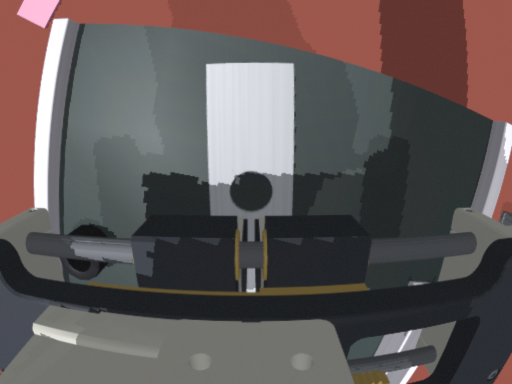

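Hole at (251,190), front end at row 65 (columns 207–294), board edge at about row 40 there.

```bash
python3 - <<'E'
from h import *
P=np.load("wp2.npy")
for n,p,z in(("hole",(251,190),.0615),("fl",(207,65),.063),("fr",(294,65),.063),("edge",(250,36),.06),("edge",(130,26),.06),("edge",(400,79),.06)):
    print(n,fray(p,z,P)[:2].round(4))
E
```

```text
hole [0.5719 0.1559]
fl [0.5096 0.1195]
fr [0.5004 0.1643]
edge [0.4889 0.1383]
edge [0.4916 0.0692]
edge [0.4897 0.2273]
```

The plate follows the fingers exactly. 66 mm more to go, in two calls.

Call:
{"name": "step_arm", "arguments": {
  "moves": [
    [2,0.4,0,0,0,0,4],
    [6,1.2,0,0,0,0,4],
    [10,2,0,0,0,0,4],
    [14,2.8,0,0,0,0,4],
    [18,3.6,0,0,0,0,4],
    [22,4.4,0,0,0,0,4],
    [26,5.2,0,0,0,0,4],
    [30,6,0,0,0,0,4],
    [33,6.5,0,0,0,0,4]
  ]
}}

```text
t: 5.42
tcp_pos: [0.5642, 0.1591, 0.0744]
tcp_rot: [-0.316, 3.122, 0.001]
force: [2.2, -0.1, 6.5]
opening: 0.0039
```

Call:
{"name": "step_arm", "arguments": {
  "moves": [
    [3,0.6,0,0,0,0,4],
    [7,1.4,0,0,0,0,4],
    [11,2.2,0,0,0,0,4],
    [15,3,0,0,0,0,4],
    [19,3.8,0,0,0,0,4],
    [23,4.6,0,0,0,0,4],
    [27,5.4,0,0,0,0,4],
    [30,6,0,0,0,0,4],
    [31.5,6.3,0,0,0,0,4],
    [31.5,6.3,0,0,0,0,4]
  ]
}}

```text
t: 6.68
tcp_pos: [0.532, 0.159, 0.0743]
tcp_rot: [-0.316, 3.123, 0.001]
force: [1.8, 0.2, 5.7]
opening: 0.0039
```

```bash
python3 - <<'E'
from h import *
P=camera_info("wrist")["pose"];np.save("wp3",P)
cv2.imwrite("pics/w3.png",get_image("wrist")[:,:,::-1])
E
```

```text
(no output)
```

View pics/w3.png

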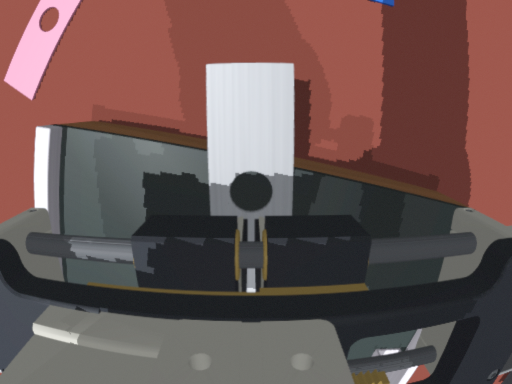

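Same relative view: hole at (251,190), front end at row 65, board edge crossing the plate at row ~155. The overhang is about 50 mm. Next I lift off, open the jaws and move over the overhanging end.

Call:
{"name": "step_arm", "arguments": {
  "moves": [
    [0,0,-4,0,0,0,4],
    [0,0,-25,0,0,0,20],
    [0,0,-50,0,0,0,40],
    [20,0,-50,0,0,0,62],
    [50,0,-50,0,0,0,62],
    [68,0,-50,0,0,0,62],
    [70.5,0,-40,0,0,0,62],
    [70.5,0,-20,0,0,0,62],
    [70.5,0,-20,0,0,0,62]
  ]
}}

```text
t: 7.85
tcp_pos: [0.4606, 0.144, 0.0916]
tcp_rot: [0.316, -3.122, 0.001]
force: [0.2, -0.5, 0.3]
opening: 0.0621
```

```bash
python3 - <<'E'
from h import *
P=camera_info("wrist")["pose"];np.save("wp4",P);s=get_state();print(s["tcp_pos"],s["tcp_rot"],s["opening"],s["force"])
w=get_image("wrist")[:,:,::-1]
t=get_image("top")[:,:,::-1];sd=get_image("side")[:,:,::-1]
cv2.imwrite("pics/w4.png",w);cv2.imwrite("pics/t4.png",t)
cv2.imwrite("pics/m4.png",np.hstack([cv2.resize(w,(400,300)),cv2.resize(sd[60:240,100:340],(400,300),interpolation=cv2.INTER_CUBIC)]))
cv2.imwrite("pics/t4c.png",cv2.resize(t[85:235,75:235],None,fx=4,fy=4,interpolation=cv2.INTER_CUBIC))
E
```

```text
[0.46060285 0.14397175 0.09159408] [ 3.16080051e-01 -3.12195893e+00  5.63131522e-04] 0.062091189512519664 [ 0.17625948 -0.46421204  0.27642759]
```

View pics/m4.png

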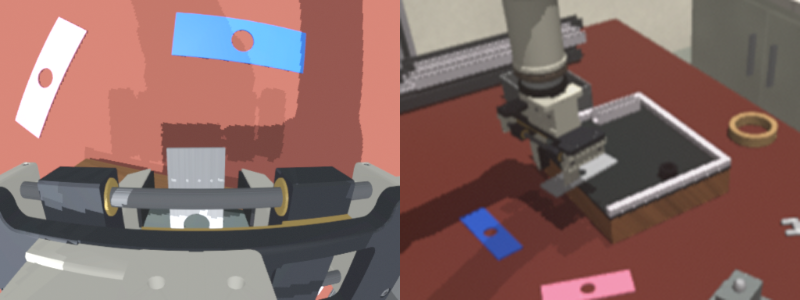

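View pics/t4c.png

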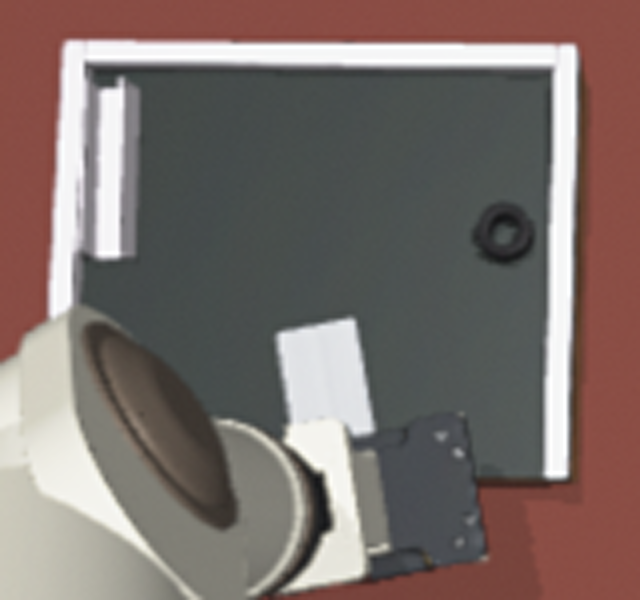

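The plate sits centred between the open fingers and overhangs the edge, and its rear end moved ~85 mm as intended. Now I descend around it.

Call:
{"name": "step_arm", "arguments": {
  "moves": [
    [0,0,12,0,0,0,62],
    [0,0,26,0,0,0,62],
    [0,0,36,0,0,0,62],
    [0,0,38.5,0,0,0,62],
    [0,0,38.5,0,0,0,62],
    [0,0,38.5,0,0,0,62]
  ]
}}

```text
t: 8.75
tcp_pos: [0.462, 0.1445, 0.0551]
tcp_rot: [-0.316, 3.125, 0.0]
force: [-0.4, 0.8, -0.1]
opening: 0.0622
```

Call:
{"name": "step_arm", "arguments": {
  "moves": [
    [0,0,1.5,0,0,0,58],
    [0,0,1.5,0,0,0,54],
    [0,0,1.5,0,0,0,51],
    [0,0,1.5,0,0,0,49],
    [0,0,1.5,0,0,0,47],
    [0,0,1.5,0,0,0,45],
    [0,0,1.5,0,0,0,40],
    [0,0,1.5,0,0,0,30],
    [0,0,1.5,0,0,0,30]
  ]
}}

```text
t: 9.88
tcp_pos: [0.4617, 0.1443, 0.0533]
tcp_rot: [0.316, -3.126, -0.0]
force: [-0.3, 1.0, 0.8]
opening: 0.0449
```

Call:
{"name": "step_arm", "arguments": {
  "moves": [
    [0,0,-1,0,0,0,30],
    [0,0,-4,0,0,0,30],
    [0,0,-9,0,0,0,30],
    [0,0,-15,0,0,0,30],
    [0,0,-21,0,0,0,30],
    [0,0,-25,0,0,0,30],
    [0,0,-25,0,0,0,30]
  ]
}}

```text
t: 10.75
tcp_pos: [0.462, 0.1444, 0.0787]
tcp_rot: [-0.316, 3.125, 0.0]
force: [0.2, -0.4, -1.2]
opening: 0.0449
```

```bash
python3 - <<'E'
from h import *
P=camera_info("wrist")["pose"];np.save("wp5",P);s=get_state();print(s["tcp_pos"],s["tcp_rot"],s["opening"],s["force"],s["moment"])
w=get_image("wrist")[:,:,::-1];sd=get_image("side")[:,:,::-1]
cv2.imwrite("pics/m5.png",np.hstack([cv2.resize(w,(400,300)),cv2.resize(sd[120:220,170:290],(400,300),interpolation=cv2.INTER_CUBIC)]))
E
```

```text
[0.46202034 0.14439954 0.07873053] [-3.16210315e-01  3.12486398e+00  1.21699281e-04] 0.04486807612412133 [ 0.20006353 -0.36954219 -1.182535  ] [-0.00675093  0.07944298 -0.03840493]
```

View pics/m5.png

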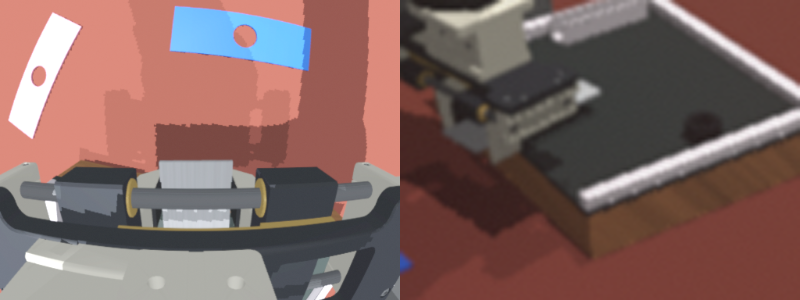

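The plate is held and fully lifted (~1.2 N). I raise it and look for droop before carrying it.

Call:
{"name": "step_arm", "arguments": {
  "moves": [
    [0,0,-10,0,0,0,30],
    [0,0,-25,0,0,0,30],
    [0,0,-45,0,0,0,30],
    [0,0,-60,0,0,0,30],
    [0,0,-70,0,0,0,30],
    [0,0,-70,0,0,0,30]
  ]
}}

```text
t: 11.6
tcp_pos: [0.4623, 0.1445, 0.1492]
tcp_rot: [-0.316, 3.124, 0.0]
force: [-0.7, -0.2, -1.5]
opening: 0.0452
```

Call:
{"name": "step_arm", "arguments": {
  "moves": [
    [2,-20,0,0,0,-1,30],
    [4,-55,0,0,0,-2,30],
    [8,-100,0,0,0,-3.5,30],
    [12,-150,0,0,0,-5,30],
    [16,-200,0,0,0,-6.5,30],
    [20,-250,0,0,0,-8,30],
    [24,-300,0,0,0,-9,30],
    [28,-345,0,0,0,-10,30],
    [31,-378,0,0,0,-10.8,30],
    [31,-392.5,0,0,0,-10.8,30]
  ]
}}

```text
t: 12.85
tcp_pos: [0.5091, -0.2487, 0.1473]
tcp_rot: [0.604, -3.081, -0.001]
force: [-0.2, 0.7, -1.7]
opening: 0.0453
```

Call:
{"name": "step_arm", "arguments": {
  "moves": [
    [0,0,0,0,0,0,30],
    [0,0,0,0,0,0,30],
    [0,0,0,0,0,0,30]
  ]
}}

```text
t: 13.22
tcp_pos: [0.5102, -0.2445, 0.1483]
tcp_rot: [0.613, -3.081, -0.001]
force: [0.3, -0.5, -0.4]
opening: 0.0451
```

```bash
python3 - <<'E'
from h import *
P=camera_info("wrist")["pose"];np.save("wp6",P);s=get_state();print(s["tcp_pos"],s["tcp_rot"],s["opening"],s["force"],s["moment"])
t=get_image("top")[:,:,::-1];sd=get_image("side")[:,:,::-1]
cv2.imwrite("pics/t6f.png",t);cv2.imwrite("pics/s6f.png",sd)
cv2.imwrite("pics/m6.png",np.hstack([cv2.resize(t[120:240,270:370],(400,480),interpolation=cv2.INTER_CUBIC),cv2.resize(sd[180:300,240:340],(400,480),interpolation=cv2.INTER_CUBIC)]))
E
```

```text
[ 0.5102282  -0.24446421  0.148311  ] [ 6.13056670e-01 -3.08117292e+00 -1.12885921e-03] 0.0450716706161465 [ 0.281084   -0.49475155 -0.43595944] [0.07804471 0.0743772  0.02207491]
```

View pics/m6.png

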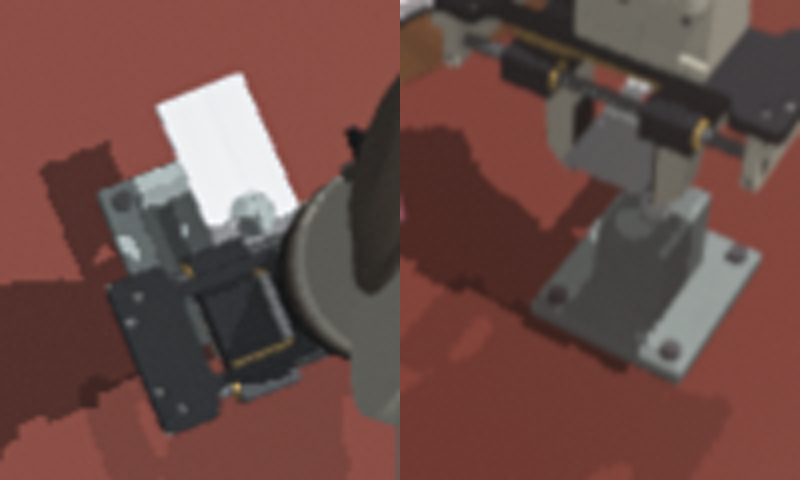

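```bash
python3 - <<'E'
from h import *
s=get_state();p=np.array(s["tcp_pos"]);M=R.from_rotvec(s["tcp_rot"]).as_matrix()
px=-M[:,0];py=M[:,1]
t=cv2.imread("pics/t6f.png");sd=cv2.imread("pics/s6f.png")
print("tool yaw",np.degrees(np.arctan2(px[1],px[0])))
g=p+np.array([0,0,.0097])
for droop,col in((0,(0,0,255)),(10,(0,255,0)),(20,(255,0,0))):
    a=np.radians(droop);d=px*np.cos(a)-np.array([0,0,np.sin(a)])
    c=[g+d*(k+.0457)+py*w for k,w in((.07,.023),(.07,-.023),(-.07,-.023),(-.07,.023))]
    for im,n in((t,"top"),(sd,"side")):
        pts=np.array([proj(n,q) for q in c]);print(droop,n,pts.round(1).tolist(),"hole",proj(n,g+d*.0457).round(1))
    
for nm,im,(x,y) in(("t",t,(290,125)),("s",sd,(250,170))):
    cv2.imwrite(f"pics/{nm}6z.png",cv2.resize(im[y:y+75,x:x+100],(800,600),interpolation=cv2.INTER_CUBIC))
E
```

```text
tool yaw 22.461849472506316
0 top [[309.5, 145.6], [330.3, 137.4], [356.9, 200.9], [335.8, 209.2]] hole [333. 173.]
0 side [[311.2, 183.8], [329.4, 190.6], [300.0, 228.3], [280.4, 219.7]] hole [306.  204.5]
10 top [[308.5, 148.3], [328.8, 140.4], [357.4, 200.6], [336.1, 208.9]] hole [332.4 173.8]
10 side [[310.2, 190.9], [328.1, 197.8], [300.3, 226.7], [280.6, 218.2]] hole [305.6 207.4]
20 top [[308.2, 152.3], [328.0, 144.6], [357.7, 199.9], [336.4, 208.3]] hole [332.  175.2]
20 side [[308.5, 198.4], [326.2, 205.3], [300.6, 224.9], [280.9, 216.4]] hole [304.9 210.6]
```

View pics/t6z.png

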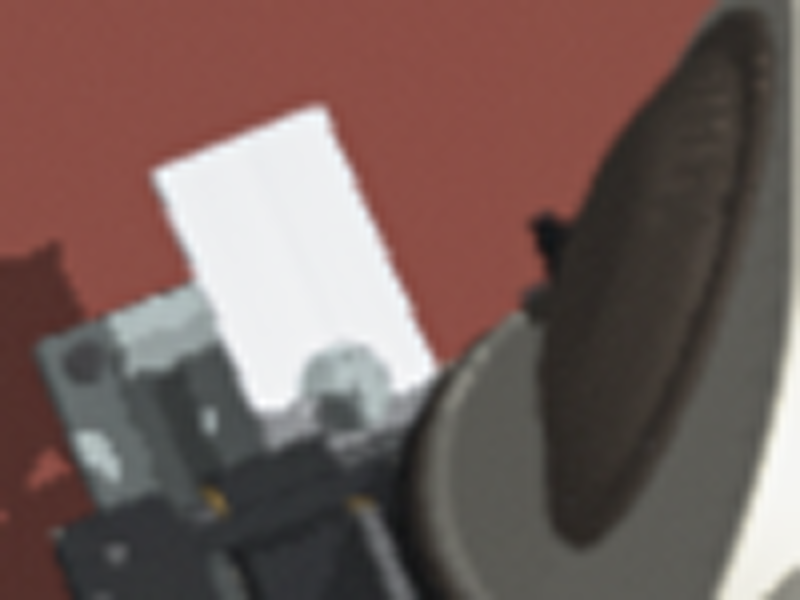

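View pics/s6z.png

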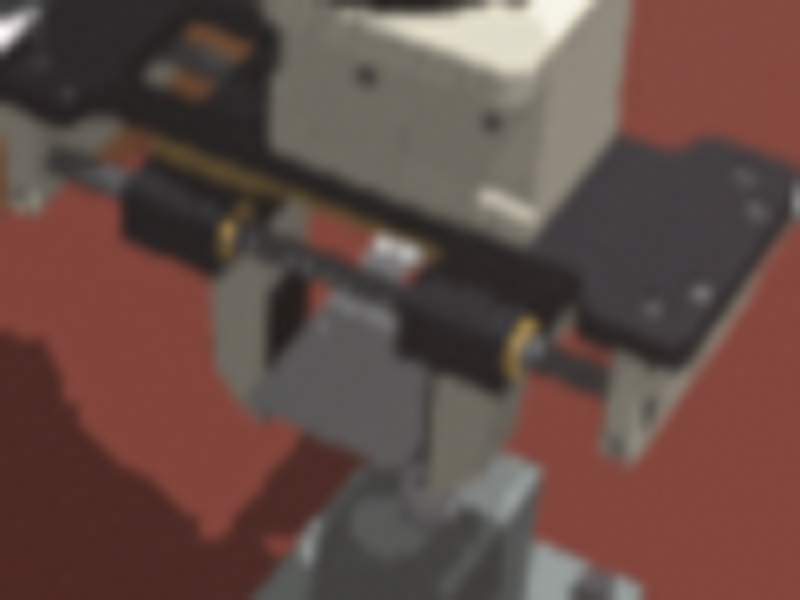

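The top view gives the hole at (333.1,173.1) and the rear corners at (309,146.5) and (330.4,138), matching a level plate in the predicted grasp to within ~1 px. The hole is within ~2 mm of the peg axis. I descend to just above the peg.

Call:
{"name": "step_arm", "arguments": {
  "moves": [
    [0,0,5,0,0,0,30],
    [0,0,15,0,0,0,30],
    [0,0,28,0,0,0,30],
    [0,0,40,0,0,0,30],
    [0,0,48,0,0,0,30],
    [0,0,52,0,0,0,30],
    [0,0,52,0,0,0,30],
    [0,0,52,0,0,0,30]
  ]
}}

```text
t: 14.32
tcp_pos: [0.5104, -0.2465, 0.0967]
tcp_rot: [-0.609, 3.081, -0.001]
force: [-0.9, -0.2, -1.2]
opening: 0.0449
```

```bash
python3 - <<'E'
from h import *
s=get_state();p=np.array(s["tcp_pos"]);M=R.from_rotvec(s["tcp_rot"]).as_matrix()
print(p,s["force"],s["moment"],s["opening"]);px=-M[:,0];print("yaw",np.degrees(np.arctan2(px[1],px[0])))
g=p+np.array([0,0,.0097])+px*.0457;print("hole est",g);print("px hole",proj("top",g),"peg exp px",proj("top",[.5525,-.229,.083]))
py=M[:,1]
print([proj("top",g+px*.07+py*w).round(1).tolist() for w in(.023,-.023)])
t=get_image("top")[:,:,::-1]
cv2.imwrite("pics/t7z.png",cv2.resize(t[125:200,290:390],(800,600),interpolation=cv2.INTER_CUBIC))
w=get_image("wrist")[:,:,::-1];cv2.imwrite("pics/w7.png",w)
E
```

```text
[ 0.51036857 -0.24653601  0.09667646] [-0.85148008 -0.19502145 -1.15123491] [ 0.03362145  0.06813715 -0.01040447] 0.0449338210121356
yaw 22.358863209353906
hole est [ 0.55263281 -0.22915144  0.10640015]
px hole [328.92300451 176.1122827 ] peg exp px [326.87707805 177.48196317]
[[306.9, 150.4], [326.5, 142.7]]
```

View pics/t7z.png

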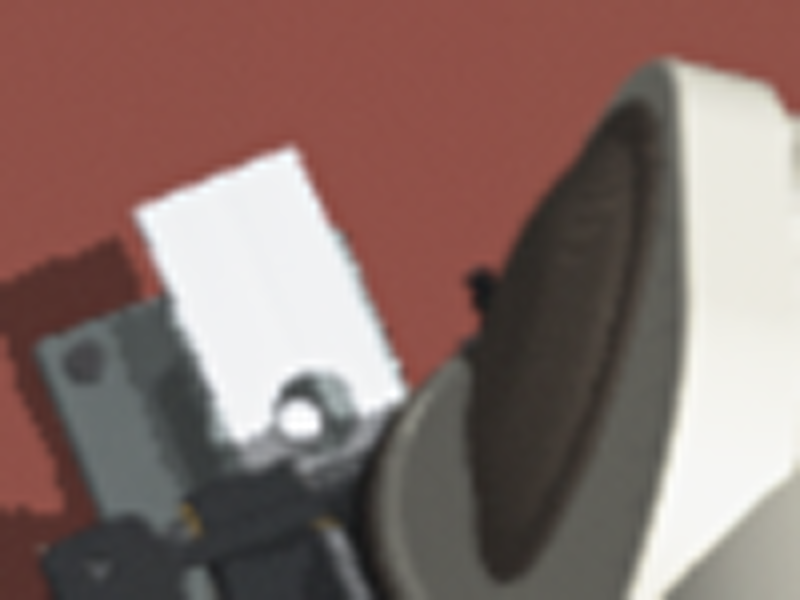

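The peg is visible through the hole: hole centre at crop (315,412), peg at (298,418). That offset matches the parallax expected when aligned. I lower to the peg tip and re-check.

Call:
{"name": "step_arm", "arguments": {
  "moves": [
    [0,0,5,0,0,0,30],
    [0,0,11,0,0,0,30],
    [0,0,17,0,0,0,30],
    [0,0,19,0,0,0,30],
    [0,0,19,0,0,0,30]
  ]
}}

```text
t: 15.05
tcp_pos: [0.5099, -0.2463, 0.077]
tcp_rot: [0.609, -3.082, -0.001]
force: [-0.4, 0.0, -1.6]
opening: 0.0447
```

```bash
python3 - <<'E'
from h import *
s=get_state();p=np.array(s["tcp_pos"]);M=R.from_rotvec(s["tcp_rot"]).as_matrix()
print(p,s["force"]);px=-M[:,0]
g=p+np.array([0,0,.0097])+px*.0457;print("hole est",g,proj("top",g),"peg exp px",proj("top",[.5525,-.229,.083]))
t=get_image("top")[:,:,::-1]
cv2.imwrite("pics/t8z.png",cv2.resize(t[150:200,300:360],(720,600),interpolation=cv2.INTER_CUBIC))
E
```

```text
[ 0.50987102 -0.24631803  0.07699927] [-0.38098728  0.03080681 -1.59823612]
hole est [ 0.55213407 -0.22893056  0.08668519] [327.14944984 177.44336736] peg exp px [326.87707805 177.48196317]
```

View pics/t8z.png

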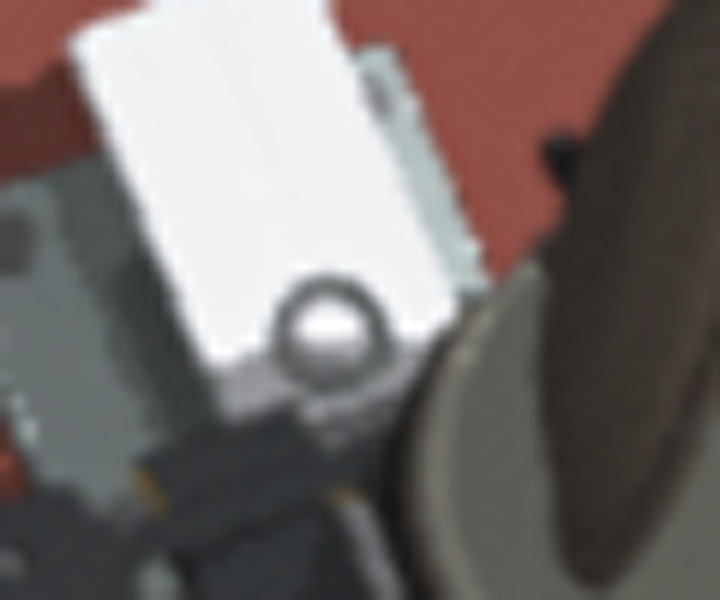

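The hole ring is centred on the peg at crop (328,335). Now a gentle lowering.

Call:
{"name": "step_arm", "arguments": {
  "moves": [
    [0,0,2,0,0,0,30],
    [0,0,4,0,0,0,30],
    [0,0,6,0,0,0,30],
    [0,0,8,0,0,0,30],
    [0,0,10,0,0,0,30],
    [0,0,11.5,0,0,0,30],
    [0,0,12,0,0,0,30],
    [0,0,12,0,0,0,30]
  ]
}}

```text
t: 16.1
tcp_pos: [0.51, -0.2464, 0.0653]
tcp_rot: [0.609, -3.082, -0.0]
force: [-0.3, 0.6, -2.0]
opening: 0.0452
```

Call:
{"name": "step_arm", "arguments": {
  "moves": [
    [0,0,0.7,0,0,0,30],
    [0,0,1.2,0,0,0,30],
    [0,0,1.2,0,0,0,30]
  ]
}}

```text
t: 16.48
tcp_pos: [0.5101, -0.2464, 0.0641]
tcp_rot: [-0.609, 3.082, -0.0]
force: [0.2, -0.4, -1.0]
opening: 0.0451
```

Call:
{"name": "step_arm", "arguments": {
  "moves": [
    [0,0,0.5,0,0,0,30],
    [0,0,0.8,0,0,0,30],
    [0,0,0.8,0,0,0,30]
  ]
}}

```text
t: 16.85
tcp_pos: [0.5101, -0.2464, 0.0634]
tcp_rot: [-0.609, 3.082, -0.0]
force: [0.1, -0.0, -1.0]
opening: 0.0449
```

Call:
{"name": "step_arm", "arguments": {
  "moves": [
    [0,0,0.4,0,0,0,30],
    [0,0,0.6,0,0,0,30],
    [0,0,0.6,0,0,0,30]
  ]
}}

```text
t: 17.23
tcp_pos: [0.5101, -0.2464, 0.063]
tcp_rot: [-0.609, 3.082, -0.0]
force: [-0.9, 0.3, 5.9]
opening: 0.0454
```

Contact at the expected height, so the plate is on the block. I relax a touch and open gently.

Call:
{"name": "step_arm", "arguments": {
  "moves": [
    [0,0,-0.4,0,0,0,30],
    [0,0,-0.4,0,0,0,44],
    [0,0,-0.4,0,0,0,46],
    [0,0,-0.4,0,0,0,48],
    [0,0,-0.4,0,0,0,51],
    [0,0,-0.4,0,0,0,55],
    [0,0,-0.4,0,0,0,60],
    [0,0,-0.4,0,0,0,65],
    [0,0,-0.4,0,0,0,66],
    [0,0,-0.4,0,0,0,66]
  ]
}}

```text
t: 18.48
tcp_pos: [0.51, -0.2464, 0.0631]
tcp_rot: [0.609, -3.082, -0.0]
force: [0.8, -0.3, -1.3]
opening: 0.0658
```

```bash
python3 - <<'E'
from h import *
s=get_state();print(s["tcp_pos"],s["force"],s["opening"])
w=get_image("wrist")[:,:,::-1];sd=get_image("side")[:,:,::-1]
cv2.imwrite("pics/m9.png",np.hstack([cv2.resize(w,(400,300)),cv2.resize(sd[190:280,240:360],(400,300),interpolation=cv2.INTER_CUBIC)]))
E
```

```text
[ 0.5100068  -0.24636549  0.0630997 ] [ 0.79945824 -0.33338796 -1.30688046] 0.06580032407743117
```

View pics/m9.png

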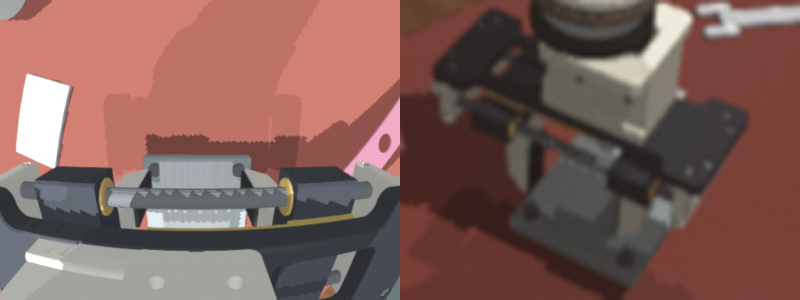

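The fingers are clear on both sides. I retreat straight up, then back and aside so the cameras can see.

Call:
{"name": "step_arm", "arguments": {
  "moves": [
    [0,0,-3,0,0,0,66],
    [0,0,-12,0,0,0,66],
    [0,0,-30,0,0,0,66],
    [0,0,-60,0,0,0,66],
    [0,0,-95,0,0,0,66],
    [0,0,-125,0,0,0,66],
    [0,20,-145,0,0,0,66],
    [0,65,-150,0,0,0,66],
    [0,120,-150,0,0,0,66],
    [0,175,-150,0,0,0,66]
  ]
}}

```text
t: 19.82
tcp_pos: [0.4432, -0.0831, 0.2146]
tcp_rot: [-0.608, 3.08, -0.002]
force: [1.0, 1.5, 0.6]
opening: 0.0662
```

Call:
{"name": "step_arm", "arguments": {
  "moves": [
    [0,50,0,0,0,0,66],
    [0,80,0,0,0,0,66],
    [0,90,0,0,0,0,66],
    [0,90,0,0,0,0,66]
  ]
}}

```text
t: 20.32
tcp_pos: [0.4097, -0.0016, 0.2139]
tcp_rot: [-0.61, 3.08, -0.002]
force: [-0.1, -0.6, -0.0]
opening: 0.0659
```

```bash
python3 - <<'E'
from h import *
s=get_state();print(s["t"],s["tcp_pos"],s["force"])
t=get_image("top")[:,:,::-1];sd=get_image("side")[:,:,::-1]
cv2.imwrite("pics/t10.png",t)
cv2.imwrite("pics/m10.png",np.hstack([cv2.resize(t[140:220,280:360],(400,400),interpolation=cv2.INTER_CUBIC),cv2.resize(sd[190:280,250:340],(400,400),interpolation=cv2.INTER_CUBIC)]))
g=cv2.cvtColor(t,cv2.COLOR_BGR2GRAY)[140:220,280:360]
print(np.percentile(g,[50,80,90,97]))
m=(g>205).astype(np.uint8)
n,l,st,ce=cv2.connectedComponentsWithStats(m)
k=1+np.argmax(st[1:,4]);cs,_=cv2.findContours((l==k).astype(np.uint8),cv2.RETR_EXTERNAL,cv2.CHAIN_APPROX_NONE)
bx=cv2.boxPoints(cv2.minAreaRect(cs[0]))+[280,140]
P=np.array([ray("top",p,.073)[:2] for p in bx]);print(P.round(4).tolist(),P.mean(0))
e=[P[i+1]-P[i] for i in range(3)];print([(round(np.linalg.norm(q),4),round(np.degrees(np.arctan2(q[1],q[0])),1)) for q in e])
E
```

```text
20.325 [ 0.4097451  -0.00162373  0.21388974] [-0.11654324 -0.63540644 -0.01333119]
[ 88. 173. 235. 239.]
[[0.6074, -0.1819], [0.6261, -0.2243], [0.4972, -0.2775], [0.4789, -0.2357]] [ 0.55241403 -0.2298589 ]
[(np.float64(0.0464), np.float64(-66.3)), (np.float64(0.1394), np.float64(-157.6)), (np.float64(0.0457), np.float64(113.6))]
```

View pics/m10.png

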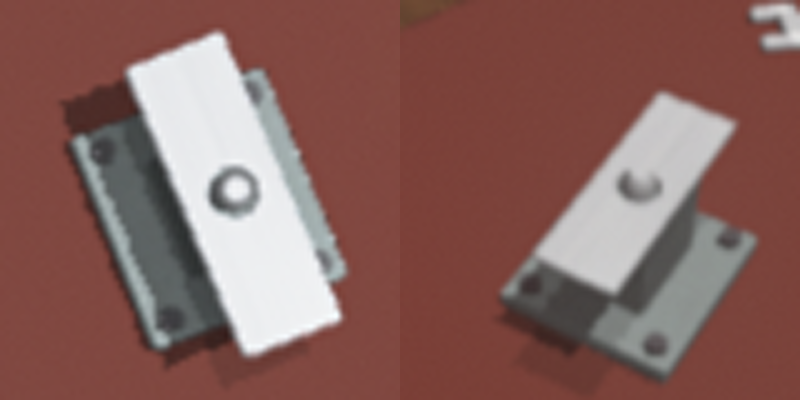

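View pics/t10.png

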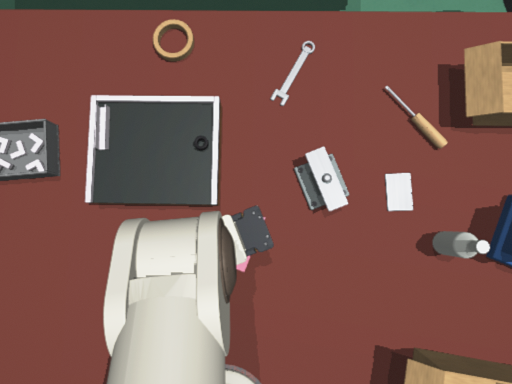

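The plate lies flat with the peg through the hole at crop (235,190). Its centre is (0.552,-0.230) and its yaw 22.4°, along the block. The channel, ring and blank are at the same pixels as at the start, and the arm is clear.

```bash
python3 -c "
from rig import *
print(close_job())"
```

```text
the job is handed in; nothing more can be done
None
```

The plate is on the drilling jig with the peg through its hole, and the job is handed in at about 20 s of the 69 s allowed.

- **Slide:** I pressed on the plate with 6–7 N, measured between moves, and dragged it about 85 mm. That left it overhanging the open edge by about 50 mm.
- **Grasp and placing:** I gripped the overhanging end by its long sides with the tool pointing down. I lifted it with no visible droop and lowered it over the peg. It touched the block at the expected height, at about 6 N.
- **Last checks:**
  - The plate centre is within about 1 mm of the peg axis, and its yaw is 22.4° against the jig's measured 22–23°.
  - Its length and width, measured on the plane where a seated plate's top should be, came out right, so it lies flat.
  - The offcut, ring and blank show no visible movement in the top view, and the arm was clear.
- **Disagreements:** The side camera differed from the top camera by up to about 4 mm on the plate's starting position and by about 5 mm on the board edge. I relied on the top and wrist cameras, which agreed with each other to about 3 mm. No check failed.

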